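# Wind the press carriage to its station by the star handle

### The arm

A 6-joint arm with a two-finger parallel gripper is mounted at the origin on the work surface. World frame = base frame: x ahead of the robot, y to its left, z up, the work surface at z = 0. Lengths are in mm, angles in rad, forces in N, time in s.
With the tool pointing down it reaches from about 275 to 825 mm from the base axis. Payload 4.9 kg.
Tool frame: the origin (TCP) lies at the very end of the fingers, on their centre line; the grasp point (between the pads) lies 19 mm behind it; z points along the fingers, y is the line along which they close (so a half turn about z gives the same grasp; the last joint's range is limited). The gripper opens to 85 mm and grips with 20 to 120 N. Pads are 22 mm wide; open, the fingers measure 114 mm over their backs; the gripper's body (76 mm by 85 mm) begins 54 mm behind the grasp point. The pads swing forward as they close: fully open they stand 13 mm farther back than shut.
Start: joints at [1.07, 0.326, -0.193, 1.052, 0, 1.437], TCP at [197.242, 513.434, 231.281] pointing down, gripper open.
Joint ranges: [-2.65, 2.65], [-0.97, 1.79], [-1.3, 1.35], [-1.93, 2.1], [-1.47, 1.37], [-3.14, 3.14]. Speed limits (rad/s): [2.57, 2.57, 3.14, 3.14, 3.14, 3.14].

### API

Orientations are given as [roll, pitch, yaw] about the fixed x, y, z axes, in that order (R = Rz(yaw) Ry(pitch) Rx(roll)).
In Python, from bench import bot, solve_ik, imaging gives the robot as it stands. Calls block until the motion is done:
- bot.move_ptp(position, orientation): joint-space move of the TCP to a pose.
- bot.movel(position, rot=None, max_speed=150, threshold=None): straight line of the TCP; rot=None keeps the orientation; max_speed is the mean speed in mm/s. With threshold (N) it stops when the force on the tool has changed by that much, and returns True; else False.
- bot.move_j(angles): joint-space move.
- bot.grip(opening, effort=None): opening from 0.0 (shut) to 1.0 (fully open); effort is the grip in N (None keeps the last); returns when the fingers have stopped.
- bot.dwell(seconds).
- solve_ik(position, orientation): joint angles nearest the present ones, or None.
- bot.get_state(): the state.
- imaging.capture(name): name is "side" or "top"; returns the picture (420x560x3 uint8, blue, green, red); there is no depth.
- imaging.camera_model(name): a dict with "K" (3x3 intrinsics, pixels), "position" and "rotation" of the camera in the world. Camera axes: x right, y up, looking along -z (the intrinsics and any distortion apply to the point x, -y, -z); pixel columns grow to the right and rows downward; lengths in mm; the calibration is good to about 2 mm. A picture is of the moment at which its call begins. camera_model takes no time and is no camera call.
A pose or a line that the arm cannot do raises bot.IKError and nothing moves.
- bot.sign_off(): hands the job in; it is judged then, once.
The state is a dict: "t": time; "qpos": joint angles; "joint_velocities": joint speeds; "effort": joint torques, N m; "tcp_pos": TCP position; "orientation": TCP orientation; "contact_force": force on the tool from outside, world axes, zero at the start; "wrist_torque": the same for the moment, N m; "opening": opening from 0.0 (shut) to 1.0 (fully open); "gripper_force": force on a finger pad.
Only numpy, scipy, OpenCV 4.12 (cv2) and the standard library are available. Lean on these libraries where they do the work, as an engineer would, in place of code of your own. Each camera call takes 0.05 s, during which the arm holds its last target. There are 200 camera calls.

### The job

Wind the press's specimen carriage to the green station: push the spokes of the four-spoke star handle round, one after another, until the carriage's red pointer points at the green block, and leave it standing there. Move the carriage only by the star, never by pushing it directly, and do not disturb the jars, bottles and other loose things on the bench.

Things in the scene. Friction and masses are not known exactly. Their poses are not given: they have to be found in the camera images.
- stand: fixed press stand whose front faces the robot's left: base plate 400 (x) x 440 (y) x 15 mm, beige gearbox (x -10 to 140, y -100 to 20, up to z 115 mm), steel post and beige head above. Origin under the plate's centre, z up, x from front to back (to the robot's right), y away from the robot. Star's hub at (-40, -40, 160) mm; behind it a nose of 30 mm radius leads along its axis to the gearbox
- head (a point): middle of the lower front edge of the beige head (140 mm wide, 50 high, top 330 above the bench, reaching 235 mm back), which overhangs the star's hub; a vertical gripper has no room under it: lean it about 30 degrees to the robot's left, along the star's axis. The front (low) side of the star is open
- star_hub (a point): centre of the star's hub, in the plane of its spokes; turns with it. z: the star's axis, out of its face, up and to the front of the stand, 30 degrees from vertical. Spokes along +x, +y, -x, -y: rods 12 mm thick, each ending in a black 32 mm ball, centre 124 mm from the axis. Hub 56 mm across, 26 mm proud of the spoke plane. Beside nose and gearbox the space behind the spokes is free for 40 mm
- star (a joint): star angle, rad, positive counter-clockwise looking at its face; turns 5.8 rad either way and stays where left (friction 0.35 N m: 4 N at the spokes). At 0 the x of star_hub points up the slope, to the back of the stand. Drives the carriage 25 mm per rad: negative turns (the low front spokes go away from the robot) move it along the stand's +x, to the robot's right, positive ones to the left
- carriage: dark steel carriage 60 x 70 x 22 mm with a brass mould on top, sliding along the stand's x on two rails beyond the star, driven by the star only. Origin under its centre
- pointer (a point): tip of the red pointer, 6 mm wide, that sticks out of the carriage's far side (away from the robot), 58 mm above the bench; axes as stand: x along the rails towards the robot's right, y away from the robot, z up
- green_mark (a point): top of the green station block, middle of the edge that faces the carriage; block 16 mm wide along the rails, 38 mm high, fixed on the base plate beyond the rails, to the left or right of the carriage; the pointer tip passes 3 mm from it; axes as stand: x along the rails towards the robot's right, y away from the robot, z up
- yellow_mark (a point): the same point of the yellow station block, alike but not wanted
- jar_red: loose white jar with a red cap, 48 mm across, 62 mm high, standing on the base plate at the back, beside the gearbox; origin under its centre
- vial: loose small amber jar with a black cap, 30 mm across, 58 mm high, standing on the base plate on the robot's side; origin under its centre
- slug: loose brass specimen slug, 40 mm across, 24 mm high, standing on the base plate at the front; origin under its centre
- bottle_white: loose white bottle with a green label, 68 mm across, 150 mm high, on the bench to the left; origin under its centre
- bottle_amber: loose amber bottle with an orange cap, 60 mm across, 110 mm high, on the bench to the right; origin under its centre
- wrench: loose steel wrench, under 200 mm long, lying flat on the bench to the left, near the robot
- dish: loose shallow white dish, 80 mm across, 18 mm high, on the bench to the left; origin under its centre

How it is judged (in metres and radians):
At the end, for the whole second after the job is handed in: the red pointer's tip is within the green block's width (within 8 mm of its middle, measured along the rails), with the star at rest (x of pointer in the frame of green_mark between -0.008 and 0.008 m and velocity of joint star between -0.05 and 0.05 rad/s); the robot touches nothing.
It fails at once if the robot pushes the carriage directly (more than 1 N) (contact force between any of the fingers, the arm and carriage above 1 N).
It fails at once if a loose jar, bottle, slug, wrench or dish is shifted by more than 35 mm (distance of any of jar_red, vial, slug, bottle_white, bottle_amber, wrench, dish from where it was at the start of the episode above 0.035 m).
It fails at once if a jar or bottle is tipped over (angle between any of jar_red, vial, bottle_white, bottle_amber's own z axis and vertical above 0.6 rad).
It also fails if it takes over 58 s, if anything falls off the work surface, if the arm or the gripper's body presses on something with over 40 N, if the wrist force passes 120 N, or if a joint passes its speed limit or range.

## Working session

There is one attempt and no reset: what is moved stays moved. The work goes in short steps, each a Python script; the robot and the scene stay as the last script left them, time stands still between calls to the robot, and variables do not carry over. Pictures are saved under pics/ and viewed, at most 10 in all, crops included, and the job is handed in when it is done.

```bash
mkdir -p pics; python3 - <<'E'
from bench import bot, imaging
import cv2
for n in("side","top"):
    cv2.imwrite(f"pics/{n}0.png",cv2.resize(imaging.capture(n),(784,588),interpolation=cv2.INTER_CUBIC)); print(n,imaging.camera_model(n))
E
```

```text
side {'K': array([[454.55665352,   0.        , 286.73949168],
       [  0.        , 454.55665352, 200.56540344],
       [  0.        ,   0.        ,   1.        ]]), 'position': array([-413.70550298,  -23.51903403, 1138.78108358]), 'rotation': array([ 0.79805852,  0.00738794, -1.58592234])}
top {'K': array([[438.31713423,   0.        , 286.04127098],
       [  0.        , 438.31713423, 215.76692526],
       [  0.        ,   0.        ,   1.        ]]), 'position': array([ 441.66280192,  -18.8356879 , 1459.39582409]), 'rotation': array([ 0.0895291 ,  0.00293137, -1.54297583])}
```

View pics/side0.png

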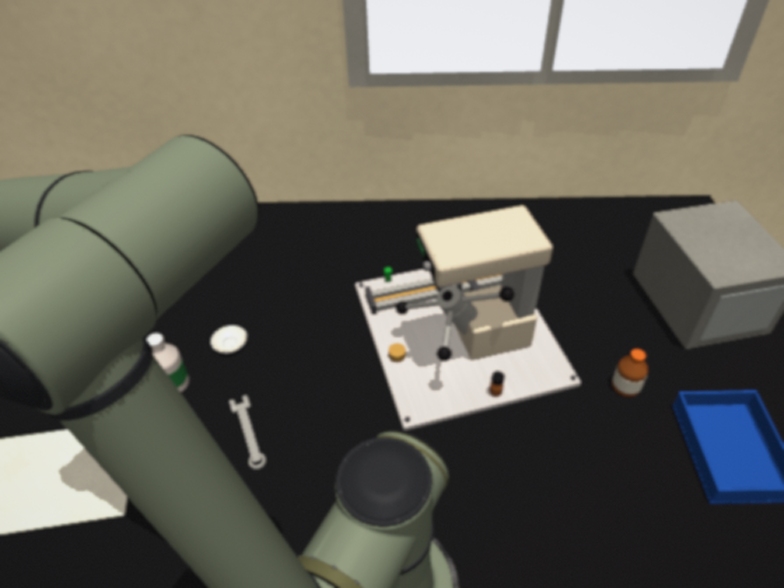

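View pics/top0.png

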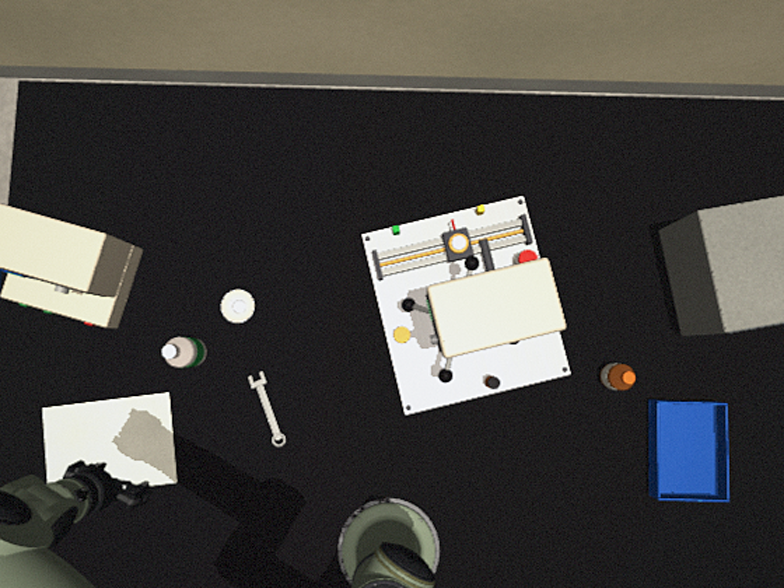

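The side view shows the stand right of centre. In the top view, the plate corners are at (362,234), (525,196), (570,375) and (406,413). The green block is at (396,230), yellow at (480,210), the pointer at (452,222), and balls at (471,263), (408,304) and (445,376). The carriage has to go left, so the star turns positive.

```bash
cat > h.py <<'E'
import numpy as np, cv2
from scipy.spatial.transform import Rotation as Ro
from bench import bot, solve_ik, imaging
C={n:imaging.camera_model(n) for n in("side","top")}
def proj(n,P):
    c=C[n]; p=(np.atleast_2d(P)-c["position"])@Ro.from_euler("xyz",c["rotation"]).as_matrix()
    p=p*[1,-1,-1]; q=p@c["K"].T; return q[:,:2]/q[:,2:]
def ray(n,uv,z):
    c=C[n]; d=np.linalg.solve(c["K"],[uv[0],uv[1],1])*[1,-1,-1]
    d=Ro.from_euler("xyz",c["rotation"]).as_matrix()@d; return c["position"]+d*(z-c["position"][2])/d[2]
def stand(T,P): # T=(x,y,yaw) -> world
    return np.atleast_2d(P)@Ro.from_euler("z",T[2]).as_matrix().T+[T[0],T[1],0]
A=np.array([-.5,0,.866025]); X=np.array([.866025,0,.5]); Y=np.array([0,1.,0]); HUB=np.array([-40,-40,160.])
def star(phi,r,h=0): return HUB+r*(np.cos(phi)*X+np.sin(phi)*Y)+h*A
E
python3 - <<'E'
from h import *
from scipy.optimize import least_squares
px=np.array([(362,234),(525,196),(570,375),(406,413)])/1.4
pl=np.array([(-200,220,15),(200,220,15),(200,-220,15),(-200,-220,15.)])
f=least_squares(lambda T:(proj("top",stand([T[0]*100,T[1]*100,T[2]],pl))-px).ravel(),[4,-1,-1.4]); T=f.x*[100,100,1]
print("T",T,"res px",f.fun.round(1))
# side check
img={n:imaging.capture(n) for n in("top","side")}
for n in img:
    cv2.imwrite(f"pics/raw_{n}.png",img[n])
    h=cv2.cvtColor(img[n],cv2.COLOR_BGR2HSV)
    for nm,lo,hi in(("green",(50,120,60),(75,255,255)),("yellow",(24,120,100),(34,255,255)),("red",(0,150,100),(6,255,255)),("red2",(174,150,100),(180,255,255))):
        k,_,s,c=cv2.connectedComponentsWithStats(cv2.inRange(h,lo,hi))
        print(n,nm,[(c[i].round(1).tolist(),s[i].tolist()) for i in range(1,k) if s[i,4]>2 and 240<c[i][0]<420])
np.save("T.npy",T)
def crop(n,x,y,w,hh,s):
    im=cv2.resize(img[n][y:y+hh,x:x+w],None,fx=s,fy=s,interpolation=cv2.INTER_CUBIC)
    return im
a=crop("top",250,135,165,165,3.6)
cv2.imwrite("pics/c1.png",a)
b=crop("side",245,140,175,165,3.6)
cv2.imwrite("pics/c2.png",b)
E
```

```text
T [ 572.68220307 -165.02116744   -1.31163539] res px [ 0.2 -0.7 -0.2 -0.5  0.9 -0.  -1.   1.2]
top green [([282.2, 163.3], [280, 161, 5, 7, 24])]
top yellow [([343.0, 148.7], [341, 146, 5, 6, 24]), ([286.5, 238.9], [282, 234, 10, 11, 81])]
top red [([323.4, 160.1], [323, 157, 2, 7, 8]), ([375.9, 182.8], [370, 179, 14, 9, 88])]
top red2 []
side green [([300.5, 176.5], [300, 175, 2, 4, 4]), ([276.6, 193.8], [274, 190, 7, 10, 48])]
side yellow []
side red []
side red2 []
```

View pics/c1.png

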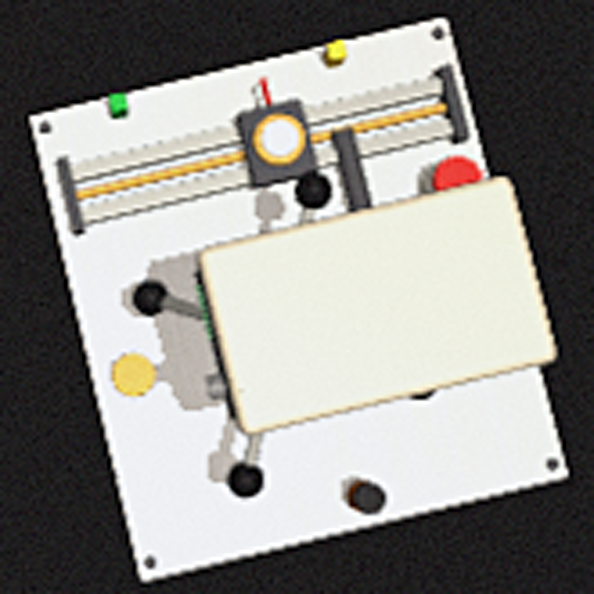

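View pics/c2.png

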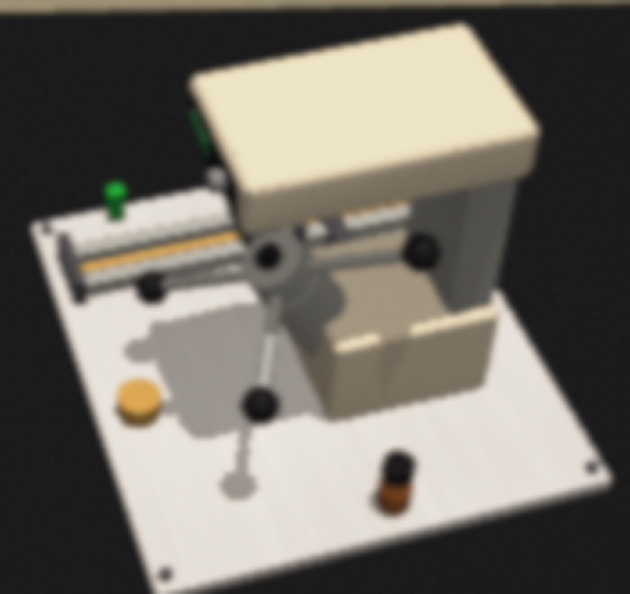

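The top crop shows balls at crop pixels (313,190), (150,297) and (246,480), the pointer tip at (264,79), and the green block top at (118,103). The side crop shows balls at (152,287), (260,404) and (422,251), and the space in front of the star is open.

```bash
python3 - <<'E'
from h import *
from scipy.optimize import least_squares
px=np.array([(362,234),(525,196),(570,375),(406,413)])/1.4
pl=np.array([(-200,220,15),(200,220,15),(200,-220,15),(-200,-220,15.)])
sp=np.array([(34,229),(610,480),(158,592)])/3.6+[245,140]; spl=pl[[0,2,3]]
bt=np.array([(313,190),(150,297),(246,480)])/3.6+[250,135]
bs=np.array([(152,287),(260,404),(422,251)])/3.6+[245,140]
def res(v):
    T=[v[0]*100,v[1]*100,v[2]]; b=lambda k:stand(T,[star(v[3]+i*np.pi/2,124) for i in k])
    return np.concatenate([(proj("top",stand(T,pl))-px).ravel(),(proj("side",stand(T,spl))-sp).ravel(),(proj("top",b([1,2,3]))-bt).ravel(),(proj("side",b([2,3,0]))-bs).ravel()])
f=min((least_squares(res,[5.7,-1.65,-1.31,p]) for p in(-.7,-.35,0,.35,.7)),key=lambda f:f.cost)
T=f.x[:3]*[100,100,1]; print(T,f.x[3],f.fun.round(1)); np.save("T.npy",T)
inv=lambda P:Ro.from_euler("z",-T[2]).apply(np.array(P)-[T[0],T[1],0])
tc=lambda u,v:(u/3.6+250,v/3.6+135)
for nm,uv,z in(("tip",tc(264,79),58),("green",tc(118,102),38),("greens",(276.6,193.),35),("yel",tc(335,50),38),("carr",tc(281,138),60),("headA",tc(202,252),330),("headB",tc(244,432),330),("slug",tc(133,375),24),("vial",tc(370,497),58)):
    print(nm,inv(ray("side" if nm=="greens" else "top",uv,z)).round(1))
E
```

```text
[ 573.28701438 -165.66999813   -1.30892522] -0.506076720608187 [ 0.3 -0.7 -0.2 -0.8  1.2 -0.4 -0.5  1.1 -0.8 -1.5  0.3  0.3 -1.   0.9
  0.4 -0.3  0.7  0.   0.6 -0.5 -0.3  0.5  0.   0.7 -0.6  0.5]
tip [ 11.6 192.7  58. ]
green [-120.6  207.    38. ]
greens [-115.   221.6   35. ]
yel [ 84.  207.8  38. ]
carr [ 13.3 136.5  60. ]
headA [-98.5  25.4 330. ]
headB [ -99.8 -107.   330. ]
slug [-165.1  -38.3   24. ]
vial [  12.8 -192.4   58. ]
```

```bash
cat >> h.py <<'E'
T=np.load("T.npy"); RS=Ro.from_euler("z",T[2])
def W(u,v,h): return stand(T,HUB+u*X+v*Y+h*A)[0]   # slope coords -> world
def ori(lean,k):  # tool leaned; k quarter turns about its own z
    a=np.radians(lean); z=np.array([np.sin(a),0,-np.cos(a)]); x=np.array([np.cos(a),0,np.sin(a)]); 
    R=np.column_stack([x,np.cross(z,x),z]); return (RS*Ro.from_matrix(R)*Ro.from_euler("z",k*np.pi/2)).as_euler("xyz")
def meas(name=None):
    im=imaging.capture("top"); hsv=cv2.cvtColor(im,cv2.COLOR_BGR2HSV)
    if name: cv2.imwrite(name,cv2.resize(im[130:305,230:420],None,fx=3.15,fy=3.15,interpolation=cv2.INTER_CUBIC))
    # red pointer: red pixels projecting between stand y 165..200 at z=58
    P=[]
    for v,u in np.argwhere(cv2.inRange(hsv,(0,120,70),(8,255,255))|cv2.inRange(hsv,(172,120,70),(180,255,255))):
        p=RS.inv().apply(ray("top",(u,v),58)-[T[0],T[1],0])
        if 165<p[1]<205 and abs(p[0])<190: P.append(p)
    return (np.mean(P,0).round(1)[:2],len(P)) if P else None
E
python3 - <<'E'
from h import *
print(meas())
for k in range(-1,3):
  for L in(32,38):
    o=ori(L,k); print(k,L,o.round(2),[None if (q:=solve_ik(W(*p),o)) is None else np.round(q,2).tolist() for p in((-58,70,120),(-58,70,-16),(-58,-66,-16),(-58,-66,30))])
print(W(-58,70,120),W(-58,70,-16))
E
```

```text
(array([  9. , 183.7]), 9)
-1 32 [2.58 0.   0.26] [[0.13, 0.33, -0.31, 0.85, -0.55, 2.99], [0.01, 0.45, -0.47, 0.5, -0.54, 2.84], [-0.08, 0.24, -0.81, 0.31, -0.52, 2.75], [-0.02, 0.17, -0.76, 0.46, -0.53, 2.81]]
-1 38 [2.48 0.   0.26] [[0.18, 0.35, -0.33, 0.83, -0.66, 3.04], [0.05, 0.47, -0.49, 0.45, -0.65, 2.88], [-0.02, 0.27, -0.84, 0.25, -0.63, 2.79], [0.04, 0.2, -0.79, 0.41, -0.64, 2.86]]
0 32 [ 3.14 -0.56 -1.31] [[0.13, 0.33, -0.31, 0.85, -0.55, -1.73], [0.01, 0.45, -0.47, 0.5, -0.54, -1.87], [-0.08, 0.24, -0.81, 0.31, -0.52, -1.97], [-0.02, 0.17, -0.76, 0.46, -0.53, -1.9]]
0 38 [ 3.14 -0.66 -1.31] [[0.18, 0.35, -0.33, 0.83, -0.66, -1.68], [0.05, 0.47, -0.49, 0.45, -0.65, -1.83], [-0.02, 0.27, -0.84, 0.25, -0.63, -1.92], [0.04, 0.2, -0.79, 0.41, -0.64, -1.85]]
1 32 [-2.58 -0.   -2.88] [[0.13, 0.33, -0.31, 0.85, -0.55, -0.15], [0.01, 0.45, -0.47, 0.5, -0.54, -0.3], [-0.08, 0.24, -0.81, 0.31, -0.52, -0.4], [-0.02, 0.17, -0.76, 0.46, -0.53, -0.33]]
1 38 [-2.48 -0.   -2.88] [[0.18, 0.35, -0.33, 0.83, -0.66, -0.11], [0.05, 0.47, -0.49, 0.45, -0.65, -0.26], [-0.02, 0.27, -0.84, 0.25, -0.63, -0.35], [0.04, 0.2, -0.79, 0.41, -0.64, -0.28]]
2 32 [-3.14  0.56  1.83] [[0.13, 0.33, -0.31, 0.85, -0.55, 1.42], [0.01, 0.45, -0.47, 0.5, -0.54, 1.27], [-0.08, 0.24, -0.81, 0.31, -0.52, 1.18], [-0.02, 0.17, -0.76, 0.46, -0.53, 1.24]]
2 38 [-3.14  0.66  1.83] [[0.18, 0.35, -0.33, 0.83, -0.66, 1.47], [0.05, 0.47, -0.49, 0.45, -0.65, 1.31], [-0.02, 0.27, -0.84, 0.25, -0.63, 1.22], [0.04, 0.2, -0.79, 0.41, -0.64, 1.29]]
[563.37158239 -12.79563188 234.923     ] [580.97598811 -78.47732567 117.1436    ]
```

```bash
cat >> h.py <<'E'
O=ori(36,1); U=-58
def push(v0,v1,plunge=True,speed=90):
    bot.movel(W(U,v0,32),O,200)
    if bot.movel(W(U,v0,-16),O,90,threshold=12): 
        print("blocked",bot.get_state()["tcp_pos"]); return False
    bot.movel(W(U,v1,-16),O,speed)
    print("F",np.round(bot.get_state()["contact_force"],1))
    bot.movel(W(U,v1-np.sign(v1-v0)*4,-16),O,60); bot.movel(W(U,v1-np.sign(v1-v0)*4,34),O,150); return True
E
python3 - <<'E'
from h import *
bot.grip(0.0)
bot.move_ptp(W(U,70,120),O); print(bot.get_state()["t"])
print(push(70,-66),bot.get_state()["t"],meas("pics/p1.png"))
E
```

```text
3.2667
F [2.4 4.7 0.4]
True 6.9333 (array([-30.8, 181.9]), 9)
```

View pics/p1.png

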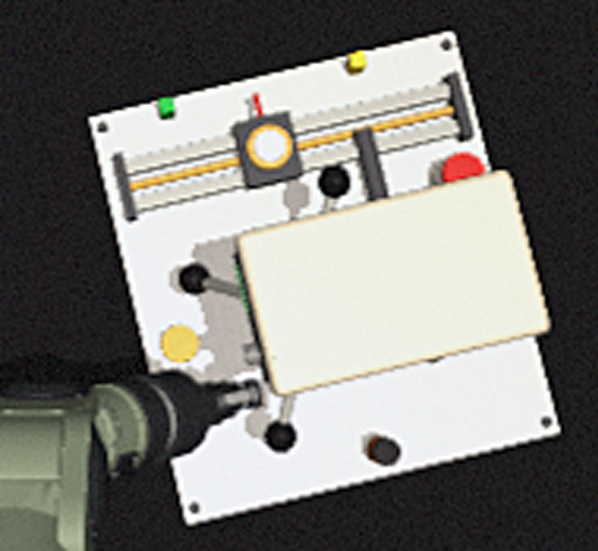

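The first push moved the carriage 40 mm left: the pointer is at (257,100), the green block at (167,107), and the next spoke is in place at (190,279). Two more full pushes, each checked by measurement.

```bash
python3 - <<'E'
from h import *
for i in range(2):
    if not push(69,-66): break
    print(bot.get_state()["t"],meas("pics/p2.png"))
E
```

```text
F [1.7 4.  0. ]
10.8583 (array([-70.4, 182. ]), 9)
F [1.9 4.2 0.6]
14.7833 (array([-109.6,  182.4]), 9)
```

View pics/p2.png

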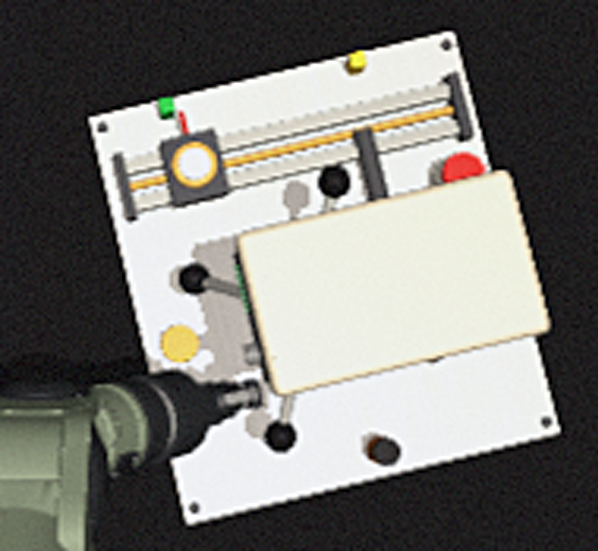

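```bash
cat >> h.py <<'E'
def gap():
    """pointer x - green x along the rails, from soft colour centroids in the top view"""
    im=imaging.capture("top").astype(float); b,g,r=im[...,0],im[...,1],im[...,2]
    gx=np.linspace(-190,190,381); out=[]
    for soft,z,y0,y1 in((np.clip(r-np.maximum(g,b)-25,0,None),58,174,196),(np.clip(g-np.maximum(r,b)-15,0,None),36,199,218)):
        yy=np.arange(y0,y1); G=np.array([[x,y,z] for x in gx for y in yy],float)
        uv=proj("top",stand(T,G)).astype(np.float32)
        s=cv2.remap(soft.astype(np.float32),uv[:,:1],uv[:,1:],cv2.INTER_LINEAR).reshape(len(gx),-1).sum(1)
        k=np.argmax(s); sl=slice(max(k-14,0),k+15); out.append((gx[sl]*s[sl]).sum()/s[sl].sum())
    return np.round([out[0]-out[1],*out],1)
E
python3 - <<'E'
from h import *
print(gap(),gap())
E
```

```text
[  12.2 -109.6 -121.8] [  12.2 -109.6 -121.8]
```

```bash
python3 - <<'E'
from h import *
bot.movel(W(U,69,34),O,200)
print(bot.movel(W(U,69,-16),O,90,threshold=12))
v=24; bot.movel(W(U,v,-16),O,80)
for i in range(6):
    bot.dwell(.3); g=gap(); print(v,g)
    if g[0]<0.8: break
    v-=np.clip(g[0]/25*58*.8,1,10); bot.movel(W(U,v,-16),O,30)
bot.movel(W(U,v+6,-16),O,40); bot.movel(W(U,v+6,40),O,100); bot.movel(W(U-40,v+6,120),O,150); bot.dwell(.3)
print(gap(),meas("pics/p3.png"),bot.get_state()["t"],bot.get_state()["contact_force"])
E
```

```text
False
24 [   2.9 -119.  -121.9]
18.6176 [   0.6 -121.2 -121.8]
[   0.6 -121.2 -121.8] (array([-121.3,  183.6]), 11) 20.35 [-0.50477865  0.03154858  0.09392928]
```

View pics/p3.png

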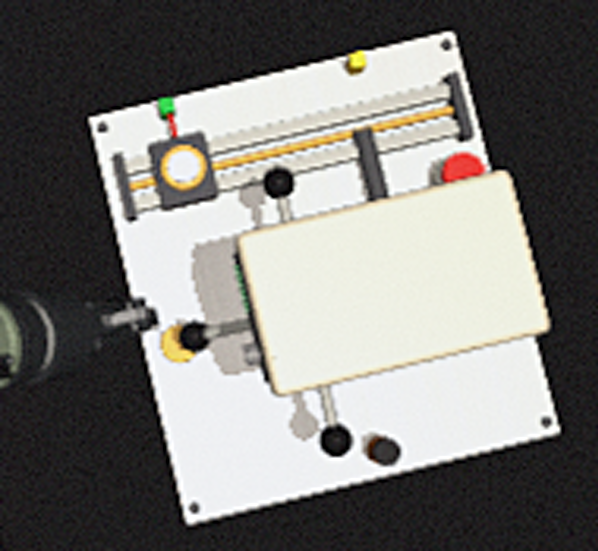

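The red pointer tip at (171,116) meets the middle of the green block at (167,107). The gripper is clear of the star and the loose things are undisturbed.

```bash
python3 -c "
from bench import bot
print(bot.sign_off())"
```

```text
the job is handed in; nothing more can be done
None
```

I wound the carriage to the green station with four spoke pushes and handed the job in at about 20 s; the pointer measured about 0.6 mm from the green block's middle, and the gripper was clear of everything.

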